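# Press a copper bush home with the bar clamp and release it

## Robot

A 6-joint arm with a two-finger parallel gripper is mounted at the origin on the work surface. World frame = base frame: x ahead of the robot, y to its left, z up, the work surface at z = 0. Lengths are in m, angles in degrees, forces in N, time in s.
With the tool pointing down it reaches from about 0.35 to 0.975 m from the base axis. Payload 17.4 kg.
Tool frame: the origin (TCP) lies midway between the tips of the shut fingers; the grasp point (between the pads) lies 19 mm behind it; y points along the fingers, z is the direction in which the jaws open and shut, and the axes are right-handed (so a half turn about y gives the same grasp; the last joint's range is limited). The gripper opens to 85 mm and grips with 20 to 120 N. Pads are 22 mm wide; open, the fingers measure 114 mm over their backs; the gripper's body (76 mm by 85 mm) begins 54 mm behind the grasp point. The pads swing forward as they close: fully open they stand 13 mm farther back than shut.
Start: joints at [72.376, 6.646, 82.598, -0, 90.757, -2.166], TCP at [0.18, 0.651, 0.231] pointing down, gripper open.
Joint ranges: [-162.19, 162.19], [-47.58, 125.68], [4.15, 143.07], [-65.23, 245.23], [0.69, 171.88], [-170.13, 170.13]. Speed limits (degrees/s): [108.29, 108.29, 127.2, 180, 180, 180].

## Interface

Orientations are given as a 3x3 rotation matrix whose columns are the frame's x, y, z axes.
In Python, from station import env gives the robot as it stands.
- The arm moves only by the tool jog_arm, never from a script. Its argument "moves" is text: rows parted by semicolons, each of 7 numbers parted by spaces: the shift along the world's x, y, z in cm, then the turn, a rotation vector about the world's x, y, z in degrees, then the opening, from 0 (shut) to 1 (fully open). In form: dx dy dz rx ry rz hand; .... A call has 1 to 20 rows; each row is the pose to reach, as a shift and turn from the pose commanded when the call began; what a row does not reach only later rows make up. A row lasts 1/8 s, in which the tool goes at most 62.5 mm and 10.7 degrees, less where a joint would pass 70% of its speed; a pose out of reach is approached as far as the arm can. A call with a gripper value outside its range is refused whole. The fingers move at their own pace and stop on an object; "squeeze" is the grip in N (left out, the last holds). Time passes only in rows, so rows that repeat a pose let the fingers close. It gives the time, the measured TCP pose, the force and the opening at its end, in the units of the state.
- env.observe(): the state, without advancing time (a new reading comes with each control period).
- env.read_camera(name): name is "scene" or "top" or "wrist"; returns a dict with "pixels" (480x640x3 uint8, red, green, blue), "z_map" (480x640 float32, m along the optical axis (not along the pixel's ray), 0 where there is no reading), "mtx" (3x3 intrinsics, pixels), "world_to_cam" (4x4, takes a point from world to camera coordinates). Camera axes: x right, y down, z forward; pixel columns grow to the right and rows downward; lengths in m; the calibration is good to about 2 mm. A picture is of the moment at which its call begins.
- env.job_done(): hands the job in, once; it reports no verdict.
The state is a dict: "time_s": time; "q": joint angles; "qd": joint speeds; "joint_torque": joint torques, N m; "tcp_pos": TCP position; "ee_rot": TCP orientation; "contact_force": force on the tool from outside, world axes, zero at the start; "torque": the same for the moment, N m; "finger_gap": finger opening in m.
Only numpy, scipy, OpenCV 4.12 (cv2) and the standard library are available. Lean on these libraries where they do the work, as an engineer would, in place of code of your own. Each camera call takes 0.05 s, during which the arm holds its last target.

## Task

Squeeze the orange trigger of the bar clamp towards its handle, stroke after stroke, to walk the sprung jaw onto the copper bush and press the bush fully home in its aluminium block, feeling for the moment it bottoms so that you do not press on hard after that. Then push the red release tab down and keep it down until the jaw has sprung all the way back. Work only the trigger and the tab: do not touch the jaw, the bush or the block, and leave the other things on the bench where they are.

Things in the scene. Friction and masses are not known exactly. Their poses are not given: they have to be found in the camera images.
- clamp: bench bar clamp bolted down, 390 mm long, 100 mm wide. Origin on the bench under the middle of its grey housing (150 mm long, x -75 to 75; 56 mm wide; top at z 75); x runs along the bar, the way the jaw advances, z up. The toothed bar sticks out behind as far as x -140, z 30 to 48. The block stands on the 12 mm base plate between 12 mm high guides
- trigger_face (a point): middle of the rear face of the orange trigger (the face to push towards the clamp's +x, to the handle), 112 mm above the bench, moves with it. Trigger 10 mm thick (x -62 to -52 at rest), 34 mm wide, z 77 to 135. Trigger and handle are 54 mm over all at rest. Free room for fingers behind it above z 80
- trigger (a joint): trigger travel in m: 0 rest, 0.025 stop. Sprung, 2.4 to 4.4 N. It drives the jaw one to one after up to 7 mm idle travel; let it go right back between strokes. A pawl holds the jaw in 6 mm steps: a full stroke gains about 18 mm. With the bush moving it takes about 12 to 15 N in all, pushed slowly (20 mm/s); once the bush is home the force climbs 6 N per mm
- jaw (a joint): position of the moving jaw in m: 0 fully back (open), grows towards the block, at most 0.085. A return spring of 3 to 4 N pulls it back when the tab is held down, within about 1 s
- pad_face (a point): centre of the front face of the white round pad (34 mm across) on the moving jaw, 42 mm above the bench. The pad is sprung, 6 N per mm, 9 mm at most. More than 12 N between pad and bush damages the bush
- tab_top (a point): middle of the top of the red release tab (26 mm along the bar, 36 mm across) on the housing, 87 mm above the bench at rest
- tab (a joint): release tab travel in m: 0 up, 0.007 fully down. Sprung, 3 N at first, 8 N fully down; both pawls are free when it is more than 5 mm down
- block: loose aluminium block, 64 mm along its x, 56 mm wide, 60 mm high, 0.4 kg; origin at the centre of its underside, x the same way as the clamp's. It starts up to 13 mm short of the fixed jaw and is pushed against it by the jaw
- bush_face (a point): centre of the outer face of the bush's flange, which the pad presses on. Flange 34 mm across, 5 mm thick; flush on the block when the face is 5 mm from the block's face (37 mm from the block's origin along its -x)
- bush (a joint): how far the copper bush has gone in, in m: starts at 0 to 0.007; 0.016 is fully home, with its flange on the block. It sticks by about 5 N of friction
- spare_bush: bystander: spare copper bush standing on its flange, 34 mm across, 45 mm high; origin at its foot
- gauge: bystander: steel plug gauge standing upright, 32 mm across, 52 mm high; origin at its foot
- driver: bystander: screwdriver with blue handle lying on the bench; origin on the bench under its middle
- handle (a point): middle of the top of the fixed upright grey handle on the housing: x -22 to -8 mm in the clamp's frame, 36 mm wide, top 135 mm above the bench
- fixed_jaw (a point): middle of the fixed dark steel jaw's inner face, 265 mm from the clamp's origin along x; jaw 90 mm wide, top 90 mm above the bench

How it is judged:
By the outcome, as a careful person would: the job done as asked, in the order asked, and still so for the second after the job is handed in, with the robot touching nothing.
It also fails if it takes over 51 s, if anything falls off the work surface, if the arm or the gripper's body presses on something with over 40 N, if the wrist force passes 120 N, or if a joint passes its speed limit or range.

## Working session

There is one attempt and no reset: what is moved stays moved. The work goes in short steps, Python scripts to look and compute and a tool call to move; the robot and the scene stay as the last step left them, time stands still between calls to the robot, and variables do not carry over. Pictures are saved under pics/ and viewed, and the job is handed in when it is done.

Besides the shell and the picture viewer there is one more tool, called as name(argument=value, ...) on one line, values as JSON. jog_arm: Moves the arm, as the interface text tells. Its arguments: {"type":"object","properties":{"moves":{"type":"string"},"squeeze":{"type":"number"}},"required":["moves"]}

```bash
ls; mkdir -p pics; python3 - <<'E'
from station import env
import cv2
print(env.observe())
for n in ("scene","top"):
    d=env.read_camera(n); cv2.imwrite(f"pics/{n}0.png",d["pixels"][:,:,::-1]); print(n,d["mtx"],d["world_to_cam"])
    import numpy as np; np.savez(f"{n}0.npz",**d)
E
```

```text
pics
{'time_s': 0.0, 'q': array([ 7.23772976e+01,  6.67459688e+00,  8.26368872e+01,  1.26661021e-03,
        9.07560771e+01, -2.16686090e+00]), 'qd': array([-0.01157506,  0.1044487 ,  0.04027242, -0.05086224, -0.06918649,
       -0.04401327]), 'joint_torque': array([-8.29320288e-04, -7.31964612e+01, -6.32512879e+01, -3.97509712e-05,
        6.14059056e-03, -1.65561039e-05]), 'tcp_pos': array([0.17984019, 0.65039942, 0.23054425]), 'ee_rot': array([[ 9.63836192e-01, -3.78056667e-04,  2.66495126e-01],
       [-2.66495385e-01, -1.11713594e-03,  9.63835547e-01],
       [-6.66731726e-05, -9.99999305e-01, -1.17748641e-03]]), 'contact_force': array([-0.20205374,  0.0969477 ,  0.10150388]), 'torque': array([-0.00780713, -0.02833669,  0.02122972]), 'finger_gap': 0.08539395445394153}
scene [[616.85017505   0.         317.88786668]
 [  0.         616.85017505 249.31519011]
 [  0.           0.           1.        ]] [[-0.45975822  0.88804259  0.00165361  0.23403148]
 [ 0.71169286  0.36957072 -0.59742009 -0.38284152]
 [-0.53114561 -0.27349193 -0.80192675  1.34274839]
 [ 0.          0.          0.          1.        ]]
top [[525.75159254   0.         320.30771578]
 [  0.         525.75159254 228.37564823]
 [  0.           0.           1.        ]] [[ 0.00756228 -0.99987829  0.01364646  0.02278066]
 [-0.99652113 -0.00866816 -0.08288849  0.57071118]
 [ 0.08299669 -0.01297216 -0.99646539  1.02126716]
 [ 0.          0.          0.          1.        ]]
```

View pics/scene0.png

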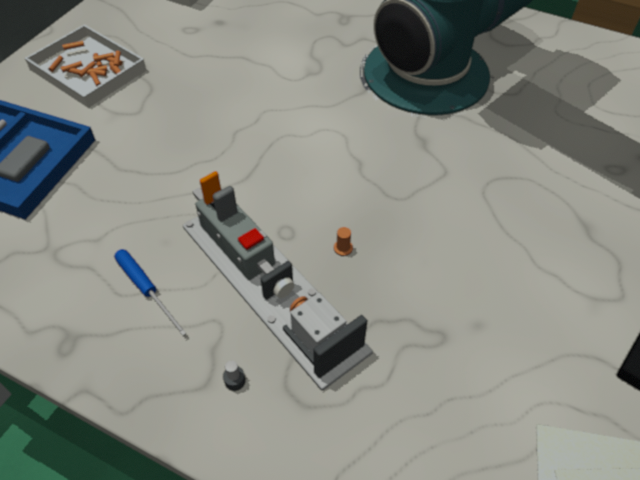

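View pics/top0.png

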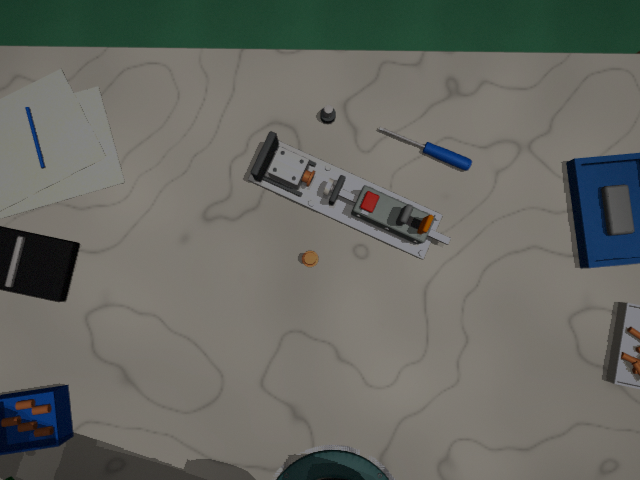

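```bash
cat > h.py <<'E'
import numpy as np, cv2
def ray(d,uv,z):
    R=d["world_to_cam"][:3,:3];t=d["world_to_cam"][:3,3]
    c=-R.T@t; r=R.T@np.linalg.inv(d["mtx"])@np.array([uv[0],uv[1],1.]); s=(z-c[2])/r[2]; return c+s*r
def proj(d,p):
    q=d["world_to_cam"]@np.append(p,1); u=d["mtx"]@q[:3]; return u[:2]/u[2]
def cloud(d):
    z=d["z_map"]; v,u=np.indices(z.shape); K=d["mtx"]
    P=np.stack([(u-K[0,2])/K[0,0]*z,(v-K[1,2])/K[1,1]*z,z],-1)
    R=d["world_to_cam"][:3,:3];t=d["world_to_cam"][:3,3]
    return (P-t)@R
def mask(d,name):
    h=cv2.cvtColor(d["pixels"],cv2.COLOR_RGB2HSV); H,S,V=[h[...,i].astype(int) for i in range(3)]
    if name=="red": return ((H<4)|(H>174))&(S>180)&(V>90)
    if name=="orange": return (H>=8)&(H<22)&(S>190)&(V>100)
E
python3 - <<'E'
from h import *
for n in("scene","top"):
    d=dict(np.load(n+"0.npz")); P=cloud(d); ok=d["z_map"]>0
    for c in("red","orange"):
        m=(mask(d,c)).astype(np.uint8); k,l,s,ce=cv2.connectedComponentsWithStats(m)
        for i in range(1,k):
            if s[i,4]>30:
                q=P[(l==i)&ok]; print(n,c,s[i],ce[i].round(1),q.mean(0).round(4) if len(q) else None, np.percentile(q[:,2],[5,95]).round(3))
    # height-band clouds near clamp
    reg=ok&(P[...,0]>.3)&(P[...,0]<.62)&(abs(P[...,1])<.3)
    for lo,hi in((.128,.142),(.082,.095),(.07,.08)):
        q=P[reg&(P[...,2]>lo)&(P[...,2]<hi)]
        print(n,lo,len(q),q.min(0).round(3) if len(q) else "",q.max(0).round(3) if len(q) else "")
        if len(q)>20:
            r=cv2.minAreaRect((q[:,:2]*1000).astype(np.float32)); print(r)
E
python3 - <<'E'
import cv2
for n,(u0,v0,u1,v1) in dict(scene=(170,160,390,400),top=(230,120,460,270)).items():
    i=cv2.imread(f"pics/{n}0.png")[v0:v1,u0:u1]; f=min(800/(u1-u0),600/(v1-v0)); cv2.imwrite(f"pics/{n}0c.png",cv2.resize(i,None,fx=f,fy=f,interpolation=cv2.INTER_CUBIC))
E
```

```text
scene red [239 229  24  19 269] [250.2 238.1] [ 0.6185 -0.0623  0.0867] [0.084 0.089]
scene orange [201 172  17  12  79] [208.6 177.2] [ 0.5738 -0.1612  0.1337] [0.13  0.136]
scene 0.128 310 [ 0.559 -0.175  0.128] [ 0.606 -0.113  0.138]
((582.0413208007812, -143.10501098632812), (57.454341888427734, 33.97588348388672), 64.98542022705078)
scene 0.082 348 [ 0.571 -0.171  0.082] [ 0.62  -0.046  0.095]
((597.6908569335938, -107.65463256835938), (124.03665161132812, 34.62806701660156), 66.239501953125)
scene 0.07 1154 [ 0.543 -0.189  0.07 ] [0.62  0.007 0.08 ]
((604.2103881835938, -91.43033599853516), (192.95083618164062, 55.530029296875), 66.74301147460938)
top red [361 191  18  21 226] [369.4 201.2] [ 0.6174 -0.0636  0.0853] [0.083 0.088]
top orange [423 215  10  17  79] [427.8 223. ] [ 0.5727 -0.1629  0.1332] [0.131 0.135]
top 0.128 241 [ 0.557 -0.173  0.128] [ 0.607 -0.114  0.138]
((581.2044677734375, -143.12753295898438), (53.76266098022461, 35.97246551513672), 65.24939727783203)
top 0.082 192 [ 0.558 -0.166  0.082] [ 0.62  -0.046  0.095]
((596.517578125, -107.56842803955078), (121.6307601928711, 33.829830169677734), 65.62345886230469)
top 0.07 1283 [ 0.542 -0.188  0.07 ] [0.62  0.008 0.08 ]
((604.685302734375, -91.25223541259766), (193.49221801757812, 55.71084976196289), 66.33499908447266)
```

View pics/top0c.png

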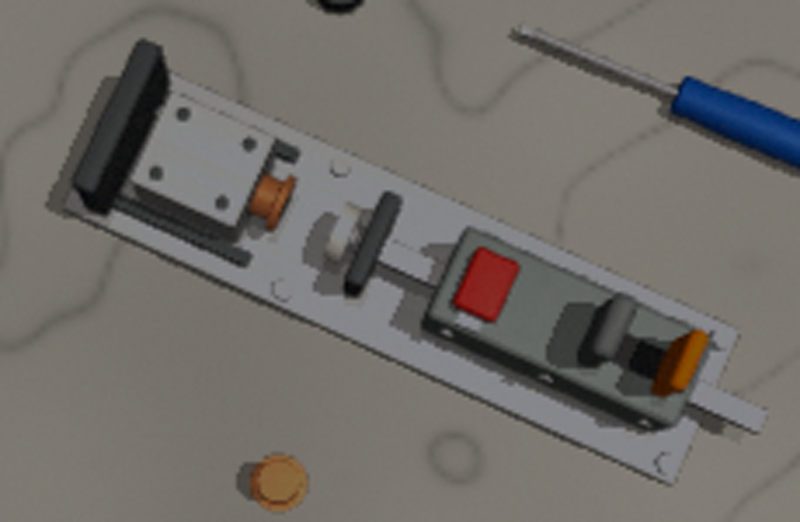

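View pics/scene0c.png

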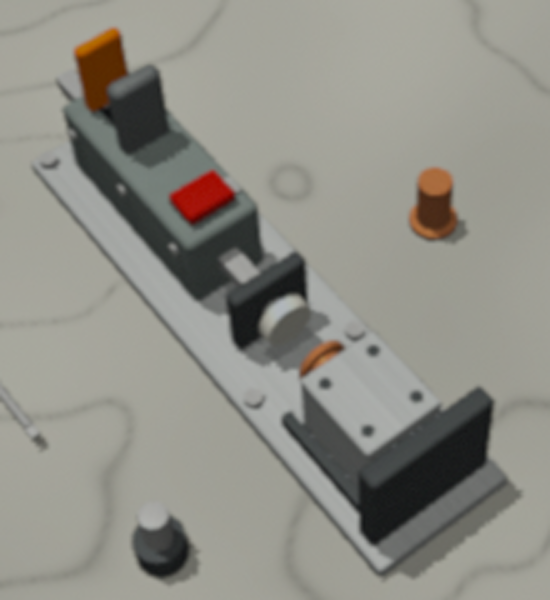

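```bash
python3 - <<'E'
from h import *
yaw=np.radians(66.)
for n in("scene","top"):
    d=dict(np.load(n+"0.npz")); P=cloud(d); ok=d["z_map"]>0
    C0=np.array([.596,-.111])
    def loc(q,yaw,C): 
        R=np.array([[np.cos(yaw),np.sin(yaw)],[-np.sin(yaw),np.cos(yaw)]]); return (q-C)@R.T
    L=loc(P[...,:2],yaw,C0)
    Z=P[...,2]
    def rect(lo,hi,x0,x1,w=.06):
        m=ok&(Z>lo)&(Z<hi)&(L[...,0]>x0)&(L[...,0]<x1)&(abs(L[...,1])<w)
        q=L[m]*1000
        r=cv2.minAreaRect(q.astype(np.float32)); print(n,(lo,hi),m.sum(),np.round(r[0],1),np.round(r[1],1),round(r[2],1), "x",np.percentile(q[:,0],[1,99]).round(1),"y",np.percentile(q[:,1],[1,99]).round(1))
    print("housing");rect(.070,.079,-.1,.09)
    print("tab");rect(.083,.09,0,.09)
    print("trig+handle");rect(.128,.142,-.1,.05)
    print("fixed");rect(.084,.095,.2,.32)
    print("jawplate+pad high");rect(.055,.1,.09,.17)
    rect(.02,.1,.09,.16)
    print("block top");rect(.056,.064,.16,.262)
    print("bush");rect(.03,.056,.145,.205,.018)
    print("base");rect(.008,.016,-.15,.32,.06)
    # heights profile along centreline
    for x in range(95,215,4):
        m=ok&(abs(L[...,0]-x/1000)<.002)&(abs(L[...,1])<.012); q=Z[m]
        if len(q): print(x,(np.percentile(q,[10,50,95])*1000).round(0),end=" | ")
    print()
E
```

```text
housing
scene (0.07, 0.079) 1551 [ 0.6 -0.3] [ 56.2 151. ] 89.9 x [-70.3  74.7] y [-27.8  26.8]
tab
scene (0.083, 0.09) 314 [51.9 -0.3] [35.5 26.7] 88.1 x [39.2 64.8] y [-17.7  17.1]
trig+handle
scene (0.128, 0.142) 310 [-35.   -0.3] [34.  57.5] 89.0 x [-62.5  -7.7] y [-17.   15.8]
fixed
scene (0.084, 0.095) 664 [272.2  -0.8] [89.9 16. ] 89.7 x [264.8 279.7] y [-44.5  42.6]
jawplate+pad high
scene (0.055, 0.1) 465 [127.2  -0.2] [56.3 30.5] 89.5 x [112.6 141. ] y [-27.9  25.9]
scene (0.02, 0.1) 968 [128.6   4.1] [75.7 49.9] 31.7 x [ 91.9 141.8] y [-28.2  26.3]
block top
scene (0.056, 0.064) 130 [212.7  -2.4] [83.  55.2] 0.3 x [172.2 253.7] y [-29.8  20.8]
bush
scene (0.03, 0.056) 94 [176.3  -1.2] [ 9.2 32.6] 2.1 x [172.2 180.6] y [-17.3  13.8]
base
scene (0.008, 0.016) 4421 [97.2 -0.2] [101.4 391.2] 89.9 x [-89.2 291.7] y [-50.2  48.4]
95 [44. 48. 50.] | 99 [46. 49. 50.] | 111 [68. 69. 69.] | 115 [68. 70. 71.] | 119 [67. 70. 72.] | 123 [44. 59. 70.] | 127 [11. 49. 66.] | 131 [11. 53. 59.] | 135 [11. 54. 60.] | 139 [12. 41. 59.] | 143 [11. 28. 55.] | 147 [10. 12. 14.] | 151 [10. 12. 14
[... 990 characters left out ...]
7.7  15. ]
base
top (0.008, 0.016) 3764 [97.4 -0.3] [100.4 389.7] 89.9 x [-94.8 272.7] y [-49.6  49.1]
95 [ 9. 45. 50.] | 99 [10. 45. 49.] | 103 [10. 44. 49.] | 107 [10. 45. 48.] | 111 [11. 47. 68.] | 115 [67. 69. 71.] | 119 [66. 69. 71.] | 123 [61. 67. 70.] | 127 [10. 44. 49.] | 131 [10. 50. 59.] | 135 [53. 56. 60.] | 139 [52. 56. 59.] | 143 [ 9. 12. 14.] | 147 [ 8. 11. 13.] | 151 [ 9. 11. 13.] | 155 [ 8. 11. 14.] | 159 [ 8. 11. 15.] | 163 [10. 11. 13.] | 167 [ 7. 10. 14.] | 171 [ 9. 24. 58.] | 175 [53. 56. 59.] | 179 [11. 49. 54.] | 183 [12. 50. 55.] | 187 [12. 50. 56.] | 191 [50. 69. 74.] | 195 [68. 70. 72.] | 199 [68. 71. 73.] | 203 [68. 70. 73.] | 207 [68. 71. 73.] | 211 [69. 71. 73.] |
```

jog_arm(moves="32 -35 0 0 0 -98.5 0;32 -35 0 0 0 -98.5 0;32 -35 0 0 0 -98.5 0;32 -35 0 0 0 -98.5 0;32 -35 0 0 0 -98.5 0;32 -35 0 0 0 -98.5 0;32 -35 0 0 0 -98.5 0;32 -38 -3 0 0 -98.5 0;38 -84.4 -3 0 0 -98.5 0;38 -84.4 -3 0 0 -98.5 0;38 -84.4 -3 0 0 -98.5 0;38 -84.4 -3 0 0 -98.5 0;38 -84.4 -3 0 0 -98.5 0;38 -84.4 -3 0 0 -98.5 0;38 -84.4 -3 0 0 -98.5 0;38 -84.4 -3 0 0 -98.5 0;38 -84.4 -3 0 0 -98.5 0")

```text
time_s: 2.22
tcp_pos: [0.5596, -0.1956, 0.2005]
ee_rot: [[-0.409, -0.001, 0.913], [-0.913, 0.0, -0.409], [0.0, -1.0, -0.001]]
contact_force: [-0.0, 1.7, -1.0]
finger_gap: 0.0003
```

jog_arm(moves="0 0 -5 0 0 0 0;0 0 -10.5 0 0 0 0;0 0 -10.5 0 0 0 0;0 0 -10.5 0 0 0 0")

```text
time_s: 2.72
tcp_pos: [0.5607, -0.1933, 0.0986]
ee_rot: [[-0.406, 0.002, 0.914], [-0.914, -0.001, -0.406], [-0.0, -1.0, 0.002]]
contact_force: [0.5, -0.7, 0.8]
finger_gap: -0.0004
```

```bash
python3 - <<'E'
from station import env
import cv2
from h import *
o=env.observe(); print(o["time_s"],o["tcp_pos"].round(4),o["contact_force"].round(2))
d=env.read_camera("scene"); cv2.imwrite("pics/s1.png",cv2.resize(d["pixels"][110:410,130:430,::-1],(600,600)))
d=env.read_camera("top"); cv2.imwrite("pics/t1.png",cv2.resize(d["pixels"][100:280,230:470,::-1],(800,600)))
E
```

```text
2.725 [ 0.5607 -0.1933  0.0986] [ 0.48 -0.71  0.83]
```

View pics/s1.png

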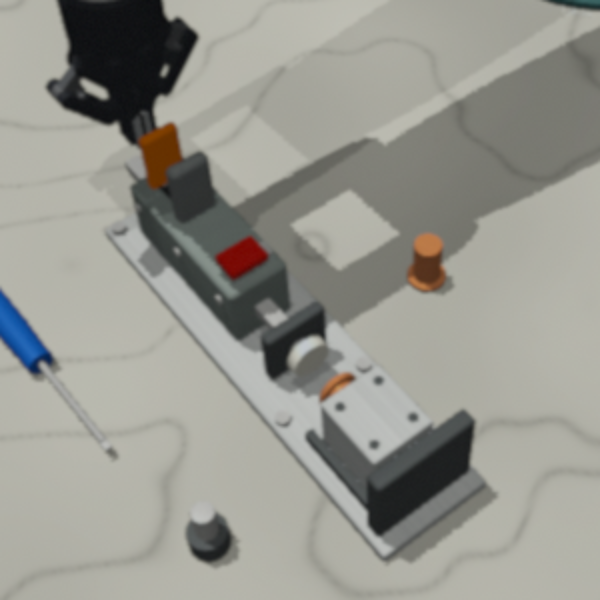

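View pics/t1.png

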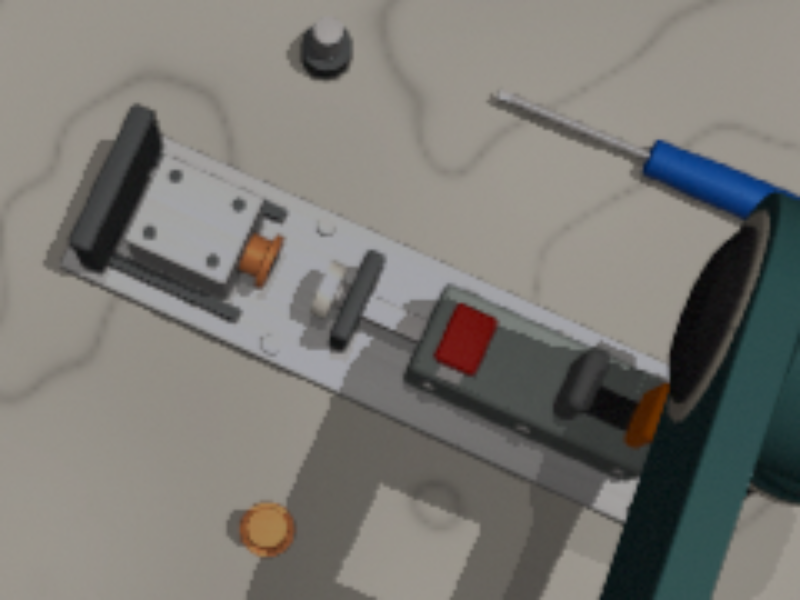

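jog_arm(moves="0.49 1.10 0 0 0 0 0;0.65 1.46 0 0 0 0 0;0.77 1.74 0 0 0 0 0;0.90 2.01 0 0 0 0 0;1.02 2.28 0 0 0 0 0;1.02 2.28 0 0 0 0 0")

```text
time_s: 3.58
tcp_pos: [0.5703, -0.1711, 0.0971]
ee_rot: [[-0.406, 0.0, 0.914], [-0.914, -0.001, -0.406], [0.001, -1.0, 0.001]]
contact_force: [-4.2, -5.4, 5.8]
finger_gap: -0.0001
```

jog_arm(moves="0.12 0.28 0 0 0 0 0;0.24 0.55 0 0 0 0 0;0.36 0.83 0 0 0 0 0;0.49 1.10 0 0 0 0 0;0.59 1.33 0 0 0 0 0")

```text
time_s: 4.2
tcp_pos: [0.576, -0.158, 0.0971]
ee_rot: [[-0.406, 0.0, 0.914], [-0.914, -0.002, -0.406], [0.002, -1.0, 0.001]]
contact_force: [-4.8, -8.2, 6.4]
finger_gap: -0.0
```

```bash
cat >> h.py <<'E'
C0=np.array([.596,-.111]); YAW=np.radians(66.); RL=np.array([[np.cos(YAW),np.sin(YAW)],[-np.sin(YAW),np.cos(YAW)]])
def look(env,tag):
    o=env.observe(); print("t",o["time_s"],"tcp local mm",(RL@(o["tcp_pos"][:2]-C0)*1000).round(1),"z",o["tcp_pos"][2].round(4),"Floc",(RL@o["contact_force"][:2]).round(2),o["contact_force"][2].round(2))
    for n in("scene","top"):
        d=env.read_camera(n); P=cloud(d); ok=d["z_map"]>0; L=(P[...,:2]-C0)@RL.T*1000; Z=P[...,2]*1000
        cv2.imwrite(f"pics/{tag}_{n}.png",cv2.resize(d["pixels"][110:390,170:450,::-1],(600,600)) if n=="scene" else cv2.resize(d["pixels"][100:280,230:470,::-1],(800,600)))
        def ext(zl,zh,x0,x1,w):
            m=ok&(Z>zl)&(Z<zh)&(L[...,0]>x0)&(L[...,0]<x1)&(abs(L[...,1])<w); q=L[m][:,0]
            return (m.sum(),np.percentile(q,[1,50,99]).round(1)) if m.sum()>5 else m.sum()
        # jaw plate top (z>64), pad top, bush, block top
        jw=ext(63,74,85,262,26); 
        print(n,"z63+",jw,"| block>66",ext(66,80,160,262,26),"trig/handle",ext(128,142,-70,0,20),"tab",ext(76.5,95,30,75,17))
        h=cv2.cvtColor(d["pixels"],cv2.COLOR_RGB2HSV); cu=(h[...,0]>=3)&(h[...,0]<20)&(h[...,1]>120)&ok&(abs(L[...,1])<25)&(L[...,0]>120)&(L[...,0]<230)&(Z>20)
        q=L[cu][:,0]; print("   copper",cu.sum(),np.percentile(q,[2,50,98]).round(1) if cu.sum()>3 else "")
        pr=[]
        for x in range(100,212,2):
            m=ok&(abs(L[...,0]-x)<1)&(abs(L[...,1])<10); pr.append(f"{x}:{np.percentile(Z[m],90):.0f}" if m.sum() else f"{x}:-")
        print("   "," ".join(pr))
E
python3 -c "
from station import env
from h import *
look(env,'k1')"
```

```text
t 4.2 tcp local mm [-51.1  -0.9] z 0.0971 Floc [-9.45  1.  ] 6.38
scene z63+ (np.int64(1599), array([135.1, 218. , 253.9])) | block>66 (np.int64(1397), array([190.8, 223.8, 253.8])) trig/handle (np.int64(390), array([-46.5, -29.5,  -7.7])) tab (np.int64(348), array([38.4, 54.7, 70.6]))
   copper 94 [172.2 175.8 178.8]
    100:48 102:49 104:50 106:49 108:50 110:49 112:49 114:49 116:49 118:50 120:49 122:49 124:- 126:- 128:- 130:- 132:- 134:69 136:72 138:71 140:72 142:72 144:70 146:68 148:51 150:54 152:58 154:60 156:60 158:59 160:58 162:58 164:58 166:- 168:- 170:- 172:58 174:58 176:61 178:57 180:55 182:55 184:- 186:- 188:- 190:72 192:74 194:73 196:73 198:74 200:73 202:74 204:73 206:74 208:73 210:73
top z63+ (np.int64(1049), array([134.1, 214.9, 252.8])) | block>66 (np.int64(896), array([189.9, 221.5, 252.8])) trig/handle (np.int64(15), array([-11.1,  -9.6,  -8.4])) tab (np.int64(259), array([31.7, 51.3, 67.7]))
   copper 115 [171.8 179.7 188.7]
    100:46 102:48 104:47 106:49 108:49 110:49 112:48 114:48 116:48 118:48 120:47 122:49 124:48 126:49 128:47 130:48 132:49 134:70 136:70 138:70 140:70 142:72 144:69 146:62 148:50 150:48 152:56 154:60 156:59 158:58 160:58 162:60 164:- 166:12 168:13 170:13 172:56 174:59 176:59 178:55 180:54 182:54 184:53 186:54 188:55 190:70 192:71 194:71 196:73 198:74 200:73 202:72 204:73 206:72 208:72 210:73
```

View pics/k1_scene.png

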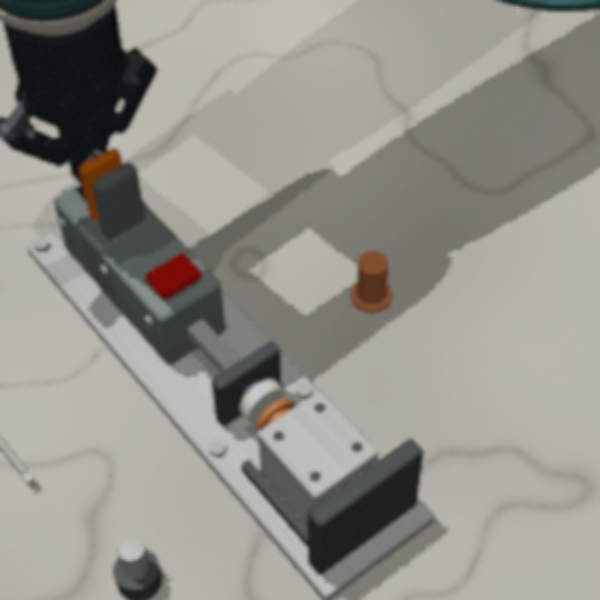

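jog_arm(moves="-0.4 -0.9 0 0 0 0 0;-0.8 -1.8 0 0 0 0 0;-1.2 -2.7 0 0 0 0 0;-1.2 -2.7 0 0 0 0 0;-1.2 -2.7 0 0 0 0 0")

```text
time_s: 4.92
tcp_pos: [0.564, -0.1843, 0.0962]
ee_rot: [[-0.406, -0.0, 0.914], [-0.914, 0.0, -0.406], [-0.0, -1.0, -0.0]]
contact_force: [0.1, 0.3, -0.0]
finger_gap: -0.0003
```

```bash
python3 -c "
from station import env
from h import *
look(env,'k2')"
```

```text
t 4.925 tcp local mm [-79.9  -0.5] z 0.0962 Floc [0.29 0.05] -0.05
scene z63+ (np.int64(1609), array([131.1, 217.6, 253.9])) | block>66 (np.int64(1397), array([190.9, 224.1, 253.9])) trig/handle (np.int64(364), array([-69.6, -37.1,  -7.3])) tab (np.int64(340), array([38.7, 54.9, 68.1]))
   copper 93 [171.8 175.8 179.3]
    100:49 102:49 104:50 106:50 108:48 110:50 112:50 114:48 116:50 118:50 120:- 122:- 124:- 126:- 128:- 130:69 132:70 134:71 136:71 138:72 140:71 142:69 144:55 146:11 148:58 150:60 152:59 154:60 156:58 158:57 160:57 162:- 164:- 166:- 168:- 170:- 172:57 174:59 176:58 178:56 180:55 182:55 184:- 186:- 188:- 190:72 192:73 194:72 196:74 198:73 200:73 202:73 204:75 206:74 208:73 210:73
top z63+ (np.int64(1041), array([130.3, 214.9, 252.8])) | block>66 (np.int64(890), array([190. , 221.2, 253. ])) trig/handle (np.int64(139), array([-22.2, -15. ,  -8.7])) tab (np.int64(258), array([35.8, 51.5, 66.8]))
   copper 114 [171.8 179.7 188.9]
    100:47 102:48 104:49 106:51 108:48 110:49 112:48 114:48 116:49 118:48 120:48 122:48 124:49 126:49 128:46 130:68 132:70 134:72 136:71 138:70 140:70 142:67 144:48 146:47 148:52 150:59 152:58 154:60 156:59 158:59 160:- 162:12 164:14 166:12 168:12 170:12 172:57 174:59 176:59 178:55 180:53 182:55 184:52 186:55 188:54 190:72 192:72 194:71 196:73 198:71 200:73 202:72 204:74 206:73 208:71 210:72
```

jog_arm(moves="0.24 0.55 0 0 0 0 0;0.35 0.78 0 0 0 0 0;0.45 1.00 0 0 0 0 0;0.55 1.23 0 0 0 0 0;0.65 1.46 0 0 0 0 0;0.75 1.69 0 0 0 0 0;0.85 1.92 0 0 0 0 0")

```text
time_s: 5.9
tcp_pos: [0.5724, -0.1655, 0.0963]
ee_rot: [[-0.406, -0.001, 0.914], [-0.914, -0.001, -0.406], [0.001, -1.0, -0.0]]
contact_force: [-2.3, -7.6, 0.3]
finger_gap: 0.0002
```

jog_arm(moves="0.10 0.23 0 0 0 0 0;0.20 0.46 0 0 0 0 0;0.30 0.68 0 0 0 0 0")

```text
time_s: 6.28
tcp_pos: [0.5752, -0.1591, 0.0963]
ee_rot: [[-0.406, -0.001, 0.914], [-0.914, -0.002, -0.406], [0.002, -1.0, -0.0]]
contact_force: [-5.8, -11.6, 0.9]
finger_gap: -0.0002
```

```bash
python3 -c "
from station import env
from h import *
look(env,'k3')"
```

```text
t 6.275 tcp local mm [-52.4  -0.6] z 0.0963 Floc [-12.91   0.56] 0.93
scene z63+ (np.int64(1521), array([151.3, 221.4, 257.2])) | block>66 (np.int64(1374), array([160.7, 226.3, 257.5])) trig/handle (np.int64(389), array([-46.8, -31.1,  -8.1])) tab (np.int64(357), array([37.4, 55.2, 71.4]))
   copper 81 [179.1 182.4 186. ]
    100:48 102:49 104:48 106:49 108:49 110:49 112:49 114:49 116:49 118:49 120:50 122:49 124:48 126:49 128:49 130:49 132:49 134:50 136:50 138:49 140:- 142:- 144:- 146:- 148:- 150:69 152:70 154:72 156:72 158:71 160:71 162:66 164:51 166:50 168:58 170:59 172:59 174:59 176:59 178:60 180:60 182:59 184:57 186:55 188:55 190:- 192:- 194:68 196:71 198:73 200:73 202:73 204:74 206:73 208:73 210:74
top z63+ (np.int64(1044), array([150.5, 221.3, 259.3])) | block>66 (np.int64(910), array([160.8, 227. , 259.3])) trig/handle (np.int64(22), array([-12.2, -10.1,  -8.7])) tab (np.int64(258), array([38.1, 51.5, 66.8]))
   copper 104 [180.  187.7 196. ]
    100:48 102:49 104:48 106:48 108:49 110:47 112:49 114:48 116:49 118:47 120:48 122:49 124:48 126:47 128:46 130:49 132:48 134:47 136:48 138:49 140:48 142:47 144:47 146:49 148:48 150:69 152:71 154:72 156:69 158:70 160:70 162:69 164:49 166:48 168:57 170:58 172:58 174:58 176:59 178:59 180:59 182:58 184:54 186:53 188:54 190:52 192:54 194:53 196:69 198:71 200:73 202:72 204:72 206:73 208:72 210:71
```

jog_arm(moves="-0.4 -0.9 0 0 0 0 0;-0.8 -1.8 0 0 0 0 0;-1.15 -2.6 0 0 0 0 0;-1.15 -2.6 0 0 0 0 0;-1.15 -2.6 0 0 0 0 0")

```text
time_s: 7.0
tcp_pos: [0.5641, -0.1842, 0.0963]
ee_rot: [[-0.406, 0.0, 0.914], [-0.914, 0.0, -0.406], [-0.0, -1.0, 0.0]]
contact_force: [0.3, 0.4, 0.5]
finger_gap: 0.0002
```

```bash
python3 -c "
from station import env
from h import *
look(env,'k4')"
```

```text
t 7.0 tcp local mm [-79.9  -0.6] z 0.0963 Floc [ 0.48 -0.12] 0.46
scene z63+ (np.int64(1491), array([149.2, 220.7, 257.1])) | block>66 (np.int64(1314), array([196.2, 228.3, 257.5])) trig/handle (np.int64(359), array([-69.8, -50.5,  -7.5])) tab (np.int64(346), array([38.6, 54.9, 71.4]))
   copper 94 [179.  182.6 185.8]
    100:49 102:49 104:49 106:49 108:49 110:49 112:48 114:49 116:49 118:50 120:51 122:49 124:49 126:49 128:50 130:51 132:49 134:49 136:49 138:- 140:- 142:- 144:- 146:- 148:69 150:71 152:72 154:71 156:70 158:70 160:68 162:57 164:44 166:57 168:59 170:59 172:59 174:59 176:59 178:59 180:59 182:59 184:58 186:55 188:55 190:- 192:- 194:- 196:71 198:73 200:73 202:73 204:73 206:73 208:73 210:73
top z63+ (np.int64(1039), array([148.3, 221.8, 259.4])) | block>66 (np.int64(892), array([196.8, 228. , 259.6])) trig/handle (np.int64(148), array([-22.4, -15. ,  -8.4])) tab (np.int64(251), array([38.7, 51.6, 65.2]))
   copper 115 [179.  186.7 196. ]
    100:49 102:48 104:48 106:48 108:46 110:48 112:48 114:48 116:49 118:47 120:49 122:48 124:47 126:48 128:49 130:49 132:48 134:49 136:48 138:50 140:48 142:47 144:47 146:47 148:68 150:69 152:70 154:70 156:71 158:70 160:68 162:50 164:48 166:54 168:58 170:60 172:59 174:58 176:60 178:55 180:58 182:58 184:54 186:53 188:53 190:54 192:53 194:52 196:70 198:72 200:73 202:73 204:72 206:72 208:74 210:73
```

View pics/k4_scene.png

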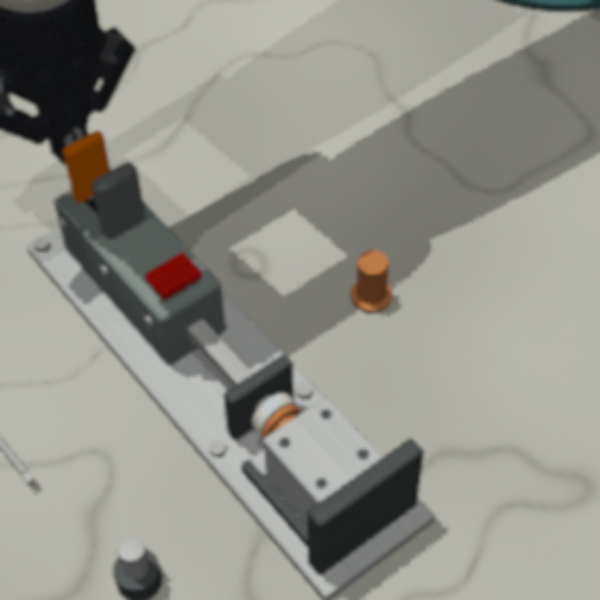

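jog_arm(moves="0.24 0.55 0 0 0 0 0;0.35 0.78 0 0 0 0 0;0.45 1.00 0 0 0 0 0;0.55 1.23 0 0 0 0 0;0.65 1.46 0 0 0 0 0;0.75 1.69 0 0 0 0 0;0.85 1.92 0 0 0 0 0;0.85 1.92 0 0 0 0 0")

```text
time_s: 8.1
tcp_pos: [0.5722, -0.1659, 0.0964]
ee_rot: [[-0.406, -0.001, 0.914], [-0.914, -0.002, -0.406], [0.002, -1.0, -0.0]]
contact_force: [-5.4, -10.6, 0.5]
finger_gap: 0.0001
```

jog_arm(moves="0.04 0.09 0 0 0 0 0;0.08 0.18 0 0 0 0 0")

```text
time_s: 8.35
tcp_pos: [0.5729, -0.1643, 0.0963]
ee_rot: [[-0.406, -0.001, 0.914], [-0.914, -0.002, -0.406], [0.003, -1.0, -0.0]]
contact_force: [-6.6, -12.6, 1.3]
finger_gap: 0.0002
```

```bash
python3 -c "
from station import env
from h import *
look(env,'k5')"
```

```text
t 8.35 tcp local mm [-58.1  -0.6] z 0.0963 Floc [-14.18   0.9 ] 1.29
scene z63+ (np.int64(1422), array([163.6, 223. , 257.2])) | block>66 (np.int64(1467), array([163.6, 224.3, 257.2])) trig/handle (np.int64(387), array([-53.5, -37. ,  -7.9])) tab (np.int64(347), array([36.1, 55. , 70.1]))
   copper 7 [191.4 192.4 193.4]
    100:49 102:49 104:49 106:50 108:48 110:48 112:49 114:49 116:49 118:50 120:48 122:48 124:50 126:49 128:49 130:48 132:50 134:49 136:49 138:49 140:49 142:49 144:49 146:50 148:51 150:50 152:50 154:- 156:- 158:- 160:- 162:68 164:70 166:72 168:72 170:72 172:71 174:67 176:61 178:- 180:58 182:59 184:60 186:61 188:59 190:61 192:59 194:61 196:- 198:- 200:71 202:73 204:74 206:74 208:73 210:73
top z63+ (np.int64(1019), array([162.5, 224.4, 261.4])) | block>66 (np.int64(1016), array([162.7, 225.6, 261.4])) trig/handle (np.int64(89), array([-19.3, -12.9,  -8.6])) tab (np.int64(256), array([37.9, 51.6, 66.3]))
   copper 58 [191.2 195.1 199.9]
    100:49 102:50 104:48 106:49 108:49 110:49 112:48 114:47 116:48 118:48 120:48 122:50 124:48 126:49 128:48 130:48 132:47 134:48 136:48 138:47 140:47 142:48 144:48 146:46 148:47 150:49 152:48 154:48 156:48 158:48 160:47 162:68 164:71 166:71 168:70 170:72 172:71 174:67 176:49 178:49 180:58 182:58 184:61 186:59 188:58 190:58 192:59 194:58 196:54 198:53 200:70 202:74 204:73 206:72 208:72 210:73
```

jog_arm(moves="0.04 0.09 0 0 0 0 0;0.08 0.18 0 0 0 0 0")

```text
time_s: 8.7
tcp_pos: [0.5737, -0.1626, 0.0964]
ee_rot: [[-0.406, -0.001, 0.914], [-0.914, -0.002, -0.406], [0.003, -1.0, -0.0]]
contact_force: [-5.4, -12.3, 2.3]
finger_gap: -0.0001
```

jog_arm(moves="0.04 0.09 0 0 0 0 0")

```text
time_s: 8.82
tcp_pos: [0.5741, -0.1616, 0.0964]
ee_rot: [[-0.406, -0.001, 0.914], [-0.914, -0.002, -0.406], [0.003, -1.0, -0.0]]
contact_force: [-5.4, -12.8, 1.7]
finger_gap: 0.0003
```

```bash
cat > q.py <<'E'
from station import env
from h import *
o=env.observe(); print("t",o["time_s"],"tcp local mm",(RL@(o["tcp_pos"][:2]-C0)*1000).round(2),"Floc",(RL@o["contact_force"][:2]).round(2),o["contact_force"][2].round(2))
E
python3 q.py
```

```text
t 8.825 tcp local mm [-55.14  -0.6 ] Floc [-13.91  -0.29] 1.73
```

jog_arm(moves="0.02 0.045 0 0 0 0 0")

```text
time_s: 8.95
tcp_pos: [0.5743, -0.1611, 0.0964]
ee_rot: [[-0.406, -0.001, 0.914], [-0.914, -0.002, -0.406], [0.003, -1.0, -0.0]]
contact_force: [-4.5, -12.3, 2.0]
finger_gap: 0.0001
```

jog_arm(moves="0.02 0.045 0 0 0 0 0")

```text
time_s: 9.07
tcp_pos: [0.5745, -0.1607, 0.0964]
ee_rot: [[-0.406, -0.001, 0.914], [-0.914, -0.002, -0.406], [0.002, -1.0, -0.0]]
contact_force: [-5.2, -11.3, 0.8]
finger_gap: -0.0
```

```bash
python3 q.py
```

```text
t 9.075 tcp local mm [-54.11  -0.61] Floc [-12.4    0.14] 0.83
```

jog_arm(moves="0.02 0.045 0 0 0 0 0")

```text
time_s: 9.2
tcp_pos: [0.5747, -0.1603, 0.0964]
ee_rot: [[-0.406, -0.001, 0.914], [-0.914, -0.002, -0.406], [0.003, -1.0, -0.0]]
contact_force: [-5.9, -12.3, 1.1]
finger_gap: 0.0001
```

```bash
python3 q.py
```

```text
t 9.2 tcp local mm [-53.66  -0.6 ] Floc [-13.63   0.43] 1.05
```

jog_arm(moves="0.02 0.045 0 0 0 0 0")

```text
time_s: 9.32
tcp_pos: [0.5749, -0.1598, 0.0963]
ee_rot: [[-0.406, -0.001, 0.914], [-0.914, -0.002, -0.406], [0.003, -1.0, -0.0]]
contact_force: [-6.4, -12.3, 1.1]
finger_gap: -0.0002
```

```bash
python3 q.py
```

```text
t 9.325 tcp local mm [-53.21  -0.6 ] Floc [-13.86   0.82] 1.13
```

jog_arm(moves="0.02 0.045 0 0 0 0 0")

```text
time_s: 9.45
tcp_pos: [0.5751, -0.1594, 0.0963]
ee_rot: [[-0.406, -0.001, 0.914], [-0.914, -0.002, -0.406], [0.003, -1.0, -0.0]]
contact_force: [-6.6, -12.0, 2.3]
finger_gap: -0.0
```

```bash
python3 -c "
from station import env
from h import *
look(env,'k6')"
```

```text
t 9.45 tcp local mm [-52.7  -0.6] z 0.0963 Floc [-13.68   1.13] 2.33
scene z63+ (np.int64(1407), array([168.7, 222.8, 257.1])) | block>66 (np.int64(1476), array([168.7, 224.4, 257.3])) trig/handle (np.int64(389), array([-47.5, -31.7,  -7.8])) tab (np.int64(357), array([31.1, 54.7, 71.2]))
   copper 0 
    100:49 102:49 104:49 106:50 108:48 110:49 112:49 114:49 116:49 118:49 120:48 122:49 124:49 126:50 128:49 130:49 132:48 134:49 136:49 138:49 140:49 142:50 144:49 146:49 148:49 150:49 152:49 154:49 156:50 158:- 160:- 162:- 164:- 166:- 168:70 170:71 172:72 174:71 176:71 178:69 180:67 182:50 184:55 186:59 188:60 190:60 192:60 194:60 196:- 198:- 200:71 202:73 204:73 206:74 208:74 210:74
top z63+ (np.int64(1009), array([167.8, 224.9, 261.3])) | block>66 (np.int64(1004), array([168.4, 226.2, 261.3])) trig/handle (np.int64(28), array([-13.1, -10.2,  -8.4])) tab (np.int64(249), array([38.6, 51.5, 64.2]))
   copper 31 [197.  198.6 200.5]
    100:48 102:48 104:49 106:48 108:47 110:48 112:48 114:49 116:48 118:47 120:48 122:48 124:46 126:47 128:47 130:48 132:49 134:49 136:48 138:49 140:47 142:47 144:47 146:47 148:47 150:47 152:46 154:48 156:48 158:48 160:48 162:48 164:48 166:49 168:69 170:71 172:70 174:70 176:69 178:70 180:62 182:49 184:49 186:56 188:58 190:57 192:59 194:59 196:57 198:59 200:72 202:73 204:73 206:74 208:71 210:73
```

View pics/k6_top.png

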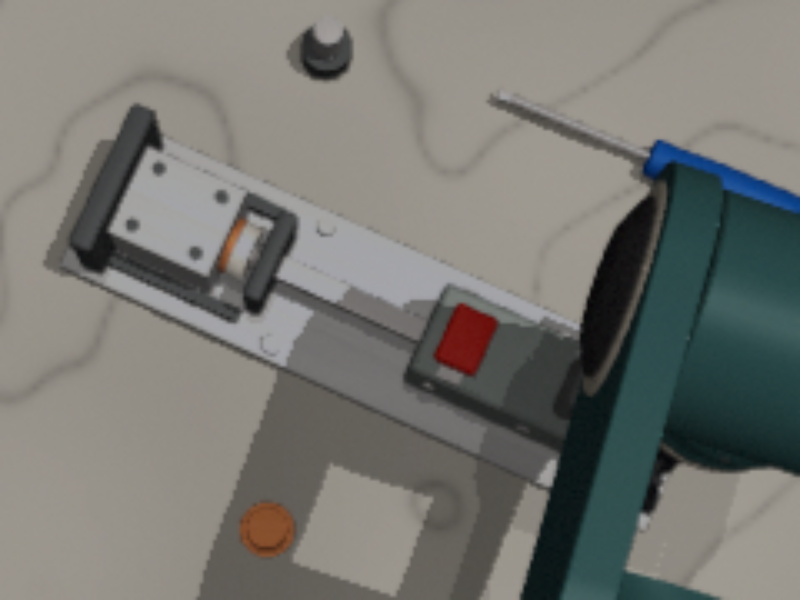

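jog_arm(moves="0.02 0.045 0 0 0 0 0")

```text
time_s: 9.68
tcp_pos: [0.5752, -0.1591, 0.0963]
ee_rot: [[-0.407, -0.001, 0.914], [-0.914, -0.003, -0.407], [0.003, -1.0, -0.0]]
contact_force: [-6.0, -13.8, 0.4]
finger_gap: 0.0002
```

```bash
python3 q.py
```

```text
t 9.675 tcp local mm [-52.38  -0.6 ] Floc [-15.04  -0.07] 0.41
```

jog_arm(moves="0.02 0.045 0 0 0 0 0")

```text
time_s: 9.8
tcp_pos: [0.5754, -0.1588, 0.0963]
ee_rot: [[-0.406, -0.001, 0.914], [-0.914, -0.003, -0.406], [0.003, -1.0, -0.0]]
contact_force: [-8.4, -15.7, 1.1]
finger_gap: -0.0002
```

```bash
python3 q.py
```

```text
t 9.8 tcp local mm [-52.03  -0.59] Floc [-17.76   1.32] 1.13
```

jog_arm(moves="-0.2 -0.45 0 0 0 0 0;-0.6 -1.35 0 0 0 0 0;-1.0 -2.25 0 0 0 0 0;-1.3 -2.9 0 0 0 0 0;-1.3 -2.9 0 0 0 0 0")

```text
time_s: 10.42
tcp_pos: [0.5628, -0.1868, 0.0963]
ee_rot: [[-0.407, 0.0, 0.914], [-0.914, 0.0, -0.407], [-0.0, -1.0, 0.0]]
contact_force: [-0.4, -0.3, 0.1]
finger_gap: 0.0002
```

```bash
python3 -c "
from station import env
from h import *
look(env,'k7')"
```

```text
t 10.425 tcp local mm [-82.8  -0.5] z 0.0963 Floc [-0.39  0.22] 0.07
scene z63+ (np.int64(1406), array([167.1, 222.8, 257. ])) | block>66 (np.int64(1464), array([167.1, 224.2, 257.3])) trig/handle (np.int64(320), array([-69.5, -18.9,  -7.9])) tab (np.int64(345), array([39. , 55.1, 70.4]))
   copper 0 
    100:49 102:49 104:47 106:48 108:49 110:50 112:49 114:48 116:49 118:49 120:48 122:49 124:49 126:48 128:49 130:49 132:50 134:48 136:50 138:49 140:48 142:49 144:50 146:49 148:50 150:50 152:48 154:51 156:- 158:- 160:- 162:- 164:- 166:70 168:71 170:72 172:72 174:72 176:71 178:68 180:51 182:51 184:56 186:59 188:60 190:60 192:59 194:60 196:- 198:- 200:70 202:73 204:74 206:73 208:73 210:73
top z63+ (np.int64(1015), array([166.1, 224.6, 261.4])) | block>66 (np.int64(1006), array([166.6, 225.6, 261.4])) trig/handle (np.int64(142), array([-22.1, -15.1,  -8.7])) tab (np.int64(257), array([32.2, 51.5, 67. ]))
   copper 38 [196.2 198.3 200.3]
    100:49 102:46 104:49 106:49 108:48 110:48 112:47 114:47 116:49 118:48 120:47 122:48 124:49 126:47 128:50 130:48 132:48 134:49 136:48 138:46 140:47 142:46 144:47 146:48 148:48 150:49 152:47 154:50 156:49 158:48 160:48 162:46 164:49 166:67 168:71 170:70 172:70 174:69 176:71 178:68 180:51 182:48 184:53 186:59 188:57 190:57 192:60 194:56 196:59 198:57 200:69 202:73 204:73 206:73 208:72 210:72
```

View pics/k7_top.png

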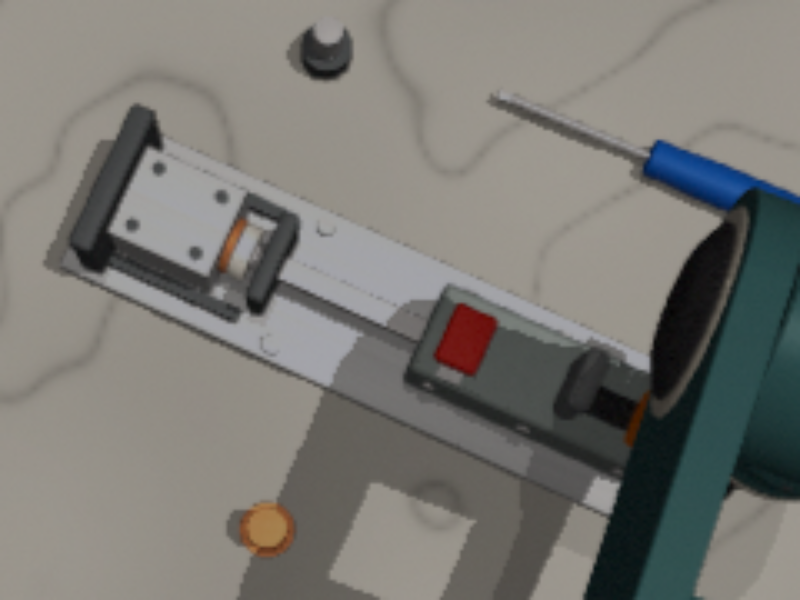

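jog_arm(moves="0 0 5 0 0 0 0;0 0 6.7 0 0 0 0;0 0 6.7 0 0 0 0;5.4 12.3 6.7 0 0 0 0;5.4 12.3 6.7 0 0 0 0;5.4 12.3 6.7 0 0 0 0;5.4 12.3 6.7 0 0 0 0;5.4 12.3 2 0 0 0 0;5.4 12.3 0.2 0 0 0 0;5.4 12.3 0.2 0 0 0 0;5.4 12.3 0.2 0 0 0 0")

```text
time_s: 11.9
tcp_pos: [0.6174, -0.064, 0.0998]
ee_rot: [[-0.407, 0.002, 0.914], [-0.914, -0.0, -0.407], [-0.0, -1.0, 0.002]]
contact_force: [-0.4, 0.6, 0.5]
finger_gap: -0.0005
```

```bash
python3 -c "
from station import env
from h import *
look(env,'k8')"
```

```text
t 11.9 tcp local mm [51.6 -0.5] z 0.0998 Floc [0.38 0.62] 0.49
scene z63+ (np.int64(1422), array([167.2, 223. , 257.1])) | block>66 (np.int64(1471), array([167.4, 224.4, 257.3])) trig/handle (np.int64(114), array([-62.1, -54.7, -14.9])) tab (np.int64(282), array([34.3, 58.4, 70.3]))
   copper 0 
    100:435 102:442 104:442 106:442 108:442 110:441 112:441 114:441 116:440 118:441 120:439 122:437 124:432 126:421 128:417 130:411 132:404 134:395 136:50 138:49 140:49 142:50 144:49 146:50 148:49 150:49 152:48 154:50 156:49 158:- 160:- 162:- 164:- 166:69 168:70 170:71 172:72 174:70 176:70 178:67 180:51 182:- 184:57 186:59 188:59 190:59 192:61 194:61 196:60 198:- 200:71 202:72 204:74 206:73 208:73 210:75
top z63+ (np.int64(1011), array([166.2, 224.6, 261.2])) | block>66 (np.int64(1002), array([166.8, 226. , 261.2])) trig/handle (np.int64(102), array([-22.2, -15.4,  -8.6])) tab 4
   copper 39 [195.8 198.3 200.5]
    100:440 102:442 104:441 106:441 108:441 110:442 112:441 114:441 116:440 118:439 120:439 122:435 124:428 126:421 128:415 130:412 132:404 134:48 136:47 138:49 140:50 142:48 144:48 146:48 148:47 150:48 152:48 154:49 156:50 158:47 160:47 162:48 164:48 166:69 168:70 170:71 172:70 174:70 176:69 178:69 180:49 182:50 184:54 186:60 188:57 190:58 192:60 194:59 196:59 198:59 200:69 202:73 204:72 206:73 208:74 210:73
```

View pics/k8_scene.png

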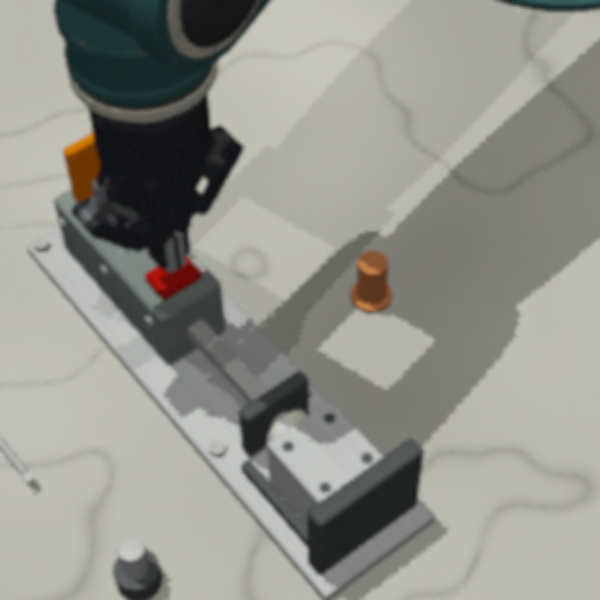

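jog_arm(moves="0 0 -0.7 0 0 0 0;0 0 -1.0 0 0 0 0;0 0 -1.3 0 0 0 0;0 0 -1.5 0 0 0 0;0 0 -1.65 0 0 0 0;0 0 -1.65 0 0 0 0")

```text
time_s: 12.75
tcp_pos: [0.6171, -0.0634, 0.0823]
ee_rot: [[-0.406, 0.0, 0.914], [-0.914, 0.0, -0.406], [-0.0, -1.0, 0.0]]
contact_force: [-3.1, 0.6, 6.3]
finger_gap: 0.0001
```

jog_arm(moves="0 0 -0.1 0 0 0 0;0 0 -0.18 0 0 0 0;0 0 -0.18 0 0 0 0;0 0 -0.18 0 0 0 0")

```text
time_s: 13.25
tcp_pos: [0.6171, -0.0634, 0.0807]
ee_rot: [[-0.406, 0.0, 0.914], [-0.914, 0.0, -0.406], [-0.0, -1.0, 0.0]]
contact_force: [-4.7, 2.0, 8.7]
finger_gap: -0.0001
```

Tab about 6.3 mm down; hold it.

jog_arm(moves="0 0 -0.03 0 0 0 0;0 0 -0.03 0 0 0 0;0 0 -0.03 0 0 0 0;0 0 -0.03 0 0 0 0;0 0 -0.03 0 0 0 0;0 0 -0.03 0 0 0 0;0 0 -0.03 0 0 0 0;0 0 -0.03 0 0 0 0;0 0 -0.03 0 0 0 0;0 0 -0.03 0 0 0 0;0 0 -0.03 0 0 0 0;0 0 -0.03 0 0 0 0")

```text
time_s: 14.75
tcp_pos: [0.6171, -0.0634, 0.0805]
ee_rot: [[-0.406, 0.001, 0.914], [-0.914, 0.0, -0.406], [-0.0, -1.0, 0.001]]
contact_force: [-3.6, 1.2, 8.6]
finger_gap: 0.0001
```

```bash
python3 -c "
from station import env
from h import *
look(env,'k9')"
```

```text
t 14.75 tcp local mm [52.1  0.1] z 0.0805 Floc [-0.36  3.81] 8.64
scene z63+ (np.int64(1417), array([ 95.9, 223.6, 257. ])) | block>66 (np.int64(1219), array([201.2, 230.1, 257.2])) trig/handle (np.int64(148), array([-62.1, -53.4, -10.7])) tab (np.int64(223), array([39.7, 61. , 72.8]))
   copper 0 
    100:416 102:422 104:422 106:422 108:422 110:423 112:423 114:422 116:422 118:421 120:421 122:417 124:413 126:405 128:400 130:393 132:387 134:381 136:14 138:14 140:14 142:14 144:13 146:14 148:14 150:13 152:15 154:13 156:13 158:14 160:15 162:14 164:12 166:13 168:15 170:14 172:14 174:- 176:- 178:- 180:- 182:- 184:- 186:- 188:- 190:- 192:- 194:- 196:- 198:- 200:70 202:73 204:73 206:73 208:73 210:72
top z63+ (np.int64(845), array([200.5, 230.4, 261.2])) | block>66 (np.int64(861), array([200.8, 230.9, 261.2])) trig/handle (np.int64(84), array([-21.9, -15.2,  -8.8])) tab 3
   copper 49 [195.3 197.6 200.3]
    100:422 102:423 104:422 106:421 108:422 110:422 112:421 114:422 116:421 118:420 120:420 122:417 124:415 126:403 128:398 130:393 132:387 134:86 136:13 138:12 140:12 142:12 144:12 146:13 148:13 150:14 152:12 154:12 156:14 158:14 160:13 162:14 164:13 166:12 168:12 170:12 172:14 174:13 176:13 178:13 180:12 182:13 184:13 186:13 188:12 190:11 192:13 194:47 196:58 198:58 200:69 202:72 204:72 206:74 208:72 210:73
```

View pics/k9_scene.png

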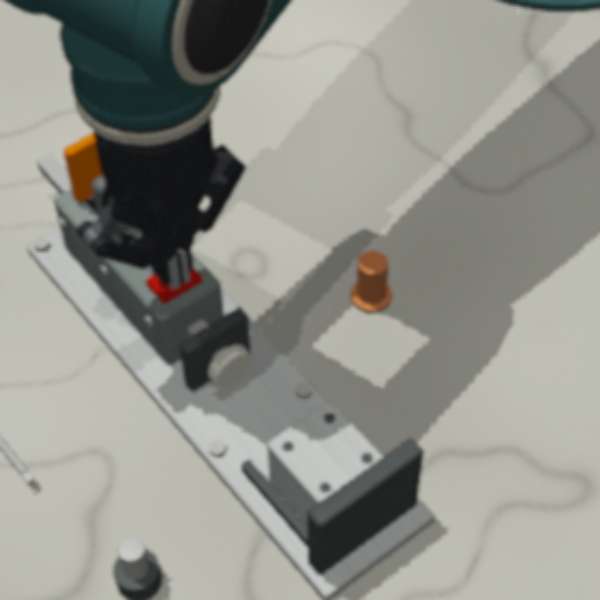

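View pics/k9_top.png

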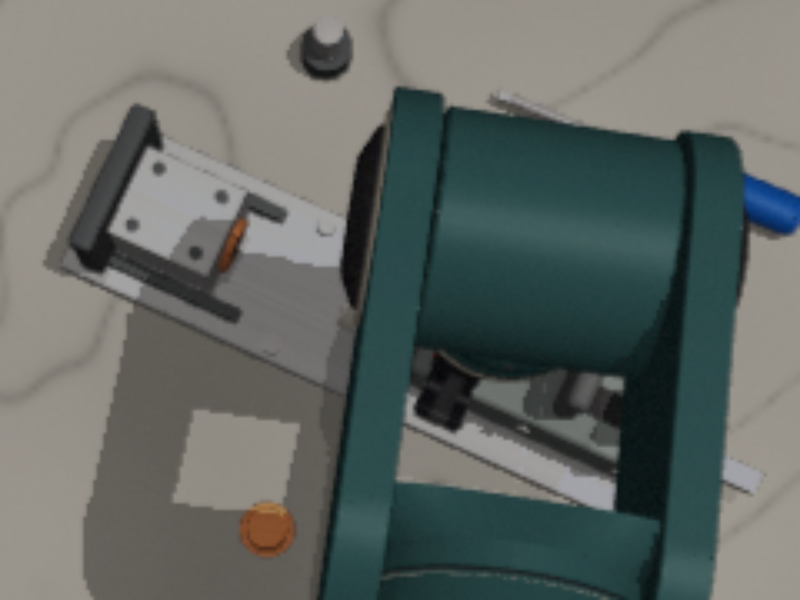

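```bash
cat > j.py <<'E'
from h import *
def jawpos(d):
    P=cloud(d); ok=d["z_map"]>0; L=(P[...,:2]-C0)@RL.T*1000; Z=P[...,2]*1000
    m=ok&(Z>60)&(Z<75)&(L[...,0]>85)&(L[...,0]<190)&(abs(L[...,1])<30); q=L[m]
    print(m.sum(),np.percentile(q[:,0],[1,10,50,90,99]).round(1) if m.sum()>5 else "", np.percentile(q[:,1],[1,99]).round(1) if m.sum()>5 else "")
E
python3 -c "
from j import *
from station import env
for n in('scene','top'):
    jawpos(dict(np.load(n+'0.npz')))
    jawpos(env.read_camera(n))
"
```

```text
336 [112.4 114.7 121.  124.3 189.6] [-27.9  26. ]
330 [ 95.   97.2 103.8 106.7 119.4] [-27.8  26.4]
210 [111.8 113.  118.4 175.1 189.9] [-26.7  27.3]
0
```

jog_arm(moves="0 0 -0.03 0 0 0 0;0 0 -0.03 0 0 0 0;0 0 -0.03 0 0 0 0;0 0 -0.03 0 0 0 0;0 0 -0.03 0 0 0 0;0 0 -0.03 0 0 0 0;0 0 -0.03 0 0 0 0;0 0 -0.03 0 0 0 0")

```text
time_s: 15.95
tcp_pos: [0.6171, -0.0634, 0.0802]
ee_rot: [[-0.406, 0.001, 0.914], [-0.914, 0.0, -0.406], [-0.0, -1.0, 0.0]]
contact_force: [-3.8, 1.0, 8.7]
finger_gap: 0.0001
```

```bash
python3 -c "
from j import *
from station import env
for n in('scene',):
    jawpos(env.read_camera(n))
o=env.observe();print(o['tcp_pos'],o['contact_force'])
"
```

```text
324 [ 94.7  97.1 103.4 106.7 116.7] [-28.1  26.7]
[ 0.61710116 -0.06335174  0.08020169] [-4.83342439  1.57412416  7.91148082]
```

jog_arm(moves="0 0 0.5 0 0 0 0;0 0 1.5 0 0 0 0;0 0 6 0 0 0 0;0 0 12 0 0 0 0;-4 -10 16 0 0 0 0;-10 -16 18 0 0 0 0;-16 -22 18 0 0 0 0;-20 -28 18 0 0 0 0;-20 -32 18 0 0 0 0;-20 -32 18 0 0 0 0;-20 -32 18 0 0 0 0")

```text
time_s: 17.38
tcp_pos: [0.4151, -0.3861, 0.2597]
ee_rot: [[-0.409, -0.0, 0.912], [-0.912, -0.001, -0.409], [0.001, -1.0, 0.0]]
contact_force: [0.3, 0.4, 0.3]
finger_gap: 0.0002
```

```bash
python3 -c "
from station import env
from j import *
look(env,'k10')
for n in('scene','top'):
    d=env.read_camera(n); jawpos(d); P=cloud(d); ok=d['z_map']>0; L=(P[...,:2]-C0)@RL.T*1000; Z=P[...,2]*1000
    h=cv2.cvtColor(d['pixels'],cv2.COLOR_RGB2HSV)
    for z0 in (0,):
        m=ok&(Z>30)&(Z<62)&(abs(L[...,1])<19)&(L[...,0]>180)&(L[...,0]<203); q=np.c_[L[m],Z[m]]; print(n,m.sum(),np.percentile(q[:,0],[1,5,50]).round(1))
    t=ok&(Z>66)&(Z<78)&(abs(L[...,1])<26)&(L[...,0]>180)&(L[...,0]<264); print('block',np.percentile(L[t][:,0],[.5,1,2,99]).round(1))
    big=d['pixels'][110:390,170:450,::-1] if n=='scene' else d['pixels'][140:210,235:340,::-1]
    cv2.imwrite(f'pics/fin_{n}.png',cv2.resize(big,(600,600) if n=='scene' else (800,533),interpolation=cv2.INTER_CUBIC))
"
```

```text
t 17.375 tcp local mm [-324.9   53.4] z 0.2597 Floc [ 0.5  -0.07] 0.32
scene z63+ (np.int64(1410), array([ 95.9, 223.7, 257.2])) | block>66 (np.int64(1225), array([201.6, 230. , 257.3])) trig/handle (np.int64(313), array([-61.1, -18.2,  -7.8])) tab (np.int64(346), array([38.7, 54.8, 67.6]))
   copper 0 
    100:72 102:72 104:71 106:68 108:66 110:13 112:56 114:59 116:59 118:60 120:57 122:57 124:55 126:20 128:14 130:13 132:14 134:14 136:13 138:13 140:13 142:14 144:14 146:15 148:13 150:13 152:14 154:14 156:14 158:14 160:14 162:14 164:14 166:14 168:14 170:14 172:14 174:- 176:- 178:- 180:- 182:- 184:- 186:- 188:- 190:- 192:- 194:- 196:- 198:- 200:71 202:73 204:74 206:73 208:73 210:72
top z63+ (np.int64(1012), array([ 95.1, 225.1, 261.3])) | block>66 (np.int64(868), array([200.8, 231.2, 261.5])) trig/handle (np.int64(243), array([-62.1, -19.7,  -8.7])) tab (np.int64(263), array([33.9, 51.5, 67.2]))
   copper 47 [195.4 197.8 200.5]
    100:71 102:71 104:70 106:68 108:50 110:49 112:50 114:58 116:58 118:58 120:59 122:59 124:54 126:13 128:13 130:12 132:13 134:13 136:14 138:13 140:12 142:12 144
[... 562 characters left out ...]
                                                       ~~~~~~~~~~~~~^^^^^^^^^^^^^^^^^
    return _quantile_unchecked(
        a, q, axis, out, overwrite_input, method, keepdims, weights)
    return _ureduce(a,
                    func=_quantile_ureduce_func,
    ...<5 lines>...
                    overwrite_input=overwrite_input,
                    method=method)
    r = func(a, **kwargs)
    result = _quantile(arr,
                       quantiles=q,
    ...<2 lines>...
                       out=out,
                       weights=wgt)
    slices_having_nans = np.isnan(arr[-1, ...])
                                  ~~~^^^^^^^^^
IndexError: index -1 is out of bounds for axis 0 with size 0
```

```bash
python3 -c "
from station import env
from j import *
d=env.read_camera('top'); cv2.imwrite('pics/fin_top.png',cv2.resize(d['pixels'][130:270,235:455,::-1],(800,509),interpolation=cv2.INTER_CUBIC))
"
```

```text
(no output)
```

View pics/fin_top.png

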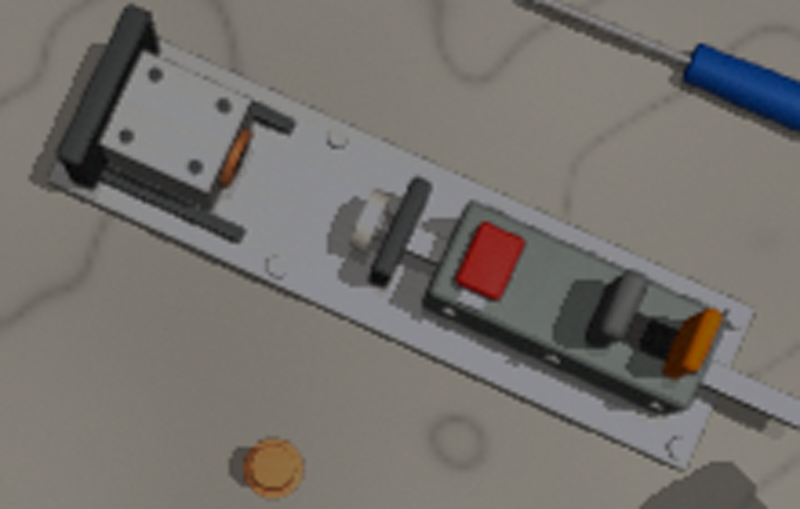

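View pics/k10_scene.png

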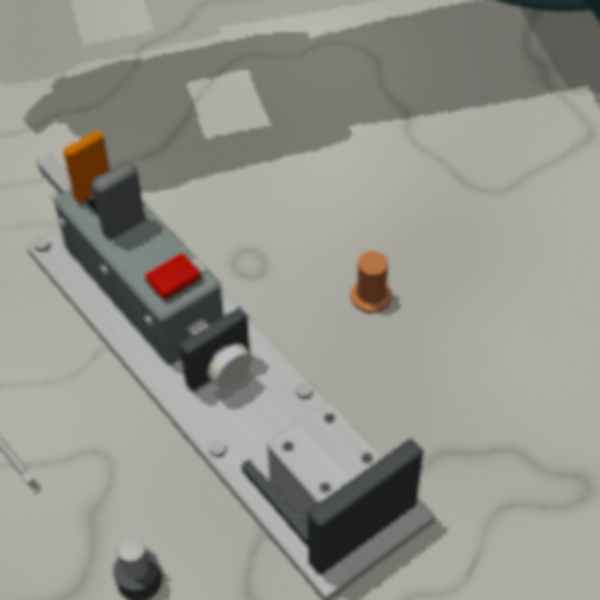

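```bash
python3 -c "
from station import env
print(env.job_done())"
```

```text
the job is handed in; nothing more can be done
None
```

The bush is pressed home, the jaw has sprung all the way back, and I handed the job in at about 17.5 s, with no verdict reported.

- **Pressing:** I pushed the trigger with shut fingers for three strokes. I did the end of the third in 0.5 mm steps. The force sat at 12–14 N while the bush moved, then rose from 13.7 to 15.0 to 17.8 N over about 0.7 mm. That is roughly the 6 N per mm that marks the bush bottoming. I stopped there; I estimate about 9 N on the pad, under the 12 N limit, but it was not measured directly.
- **Release:** I held the tab down about 6–7 mm for roughly 3 s. The jaw went back until it stood still, about 17 mm behind where I found it. It had evidently started three 6 mm pawl steps forward, not fully back.
- **Last checks:**
  - The bush flange stands 5.1–5.4 mm proud of the block by depth (flush is 5.0), with no shank showing.
  - The block is against the fixed jaw, and the trigger and tab are back at rest.
  - The spare bush, gauge and driver look unmoved.
  - The arm was clear, with about zero force.
- **Weaker or failed checks:**
  - The camera resolves only about 1–2 mm per pixel, so "fully home" rests mainly on the rise in force.
  - One final measuring script crashed because the bush is hidden in the scene view, so the flange figure comes from the top view alone.

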